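# Clamp a relay board in the bench board holder with its taper friction peg

### The job

Lay the small green relay board flat on the ledges between the two jaws of the board holder and let go of it. Then clamp it: take the red friction peg by its wing, turn it clockwise until its pointer is at the green mark, and bed it in its tapered bush by pressing it down while it is still turning, so that it holds the jaw against the board by itself once you let go. Never press the peg down with more than 20 N, or it gets stuck and scores the bush, and leave the other things on the bench where they are.

Things in the scene. Friction and masses are not known exactly. Their poses are not given: they have to be found in the camera images.
- relay_board: Green circuit board, 44 x 58 mm (own x, y), 28 g, parts up to 8 mm high on a plate 2 mm thick. It lies on an offcut that keeps its long edges clear of the bench, so it can be taken across x by the long edges. Origin: at its centre, 2 mm below the underside of the plate (the plate is z = 2 to 4 mm of its frame), z up. It may lie in the holder either way round.
- offcut: Aluminium profile offcut, 20 x 115 x 20 mm, long along its y, loose on the bench; the board lies lengthwise on top of it. Origin: centre of the underside.
- holder: Board holder, 70 x 176 mm, fixed to the bench. Origin: centre of the underside; y along its length. Base plate's top 12 mm up; fixed jaw at the +y end, sprung jaw in the middle, peg block (46 x 40 mm, top 52 mm up) at y = -62 mm. Each jaw has a ledge 12 mm deep, top 30 mm up, for one end of the board, and two prongs 8 mm higher at x = -16 and +16 mm that press on the board's end.
- nest (a point): Point midway between the open jaws at ledge height, 30 mm up; axes as the holder's. Prongs stand 66 mm apart, ledges 42 mm; beside the board (x beyond 22 mm) it is free down to the base plate. The board's centre belongs over this point with its y along the holder's y; clamping shifts it about 4 mm to +y, against the fixed jaw.
- jaw: Sprung sliding jaw, driven by the peg through rack and pinion towards the fixed jaw, 10 mm per radian. From 0.8 rad on the board is touched at both ends and springs push it with 5 N, and 25 N more per further radian; this load turns the peg back when let go unless it is well bedded. Origin: where the holder's origin is while the jaw is open, not on the jaw itself.
- bush: Brass ring on the peg block with the tapered hole (half angle 1.5 degrees). Origin: on the peg's axis, 52 mm up. The taper bites after 2.5 to 5.5 mm of free travel, differing with wear, not to be seen. Then the peg sinks about 0.15 mm per newton, but only while it turns; pushed straight down it binds early and holds too weakly.
- washer: Thrust washer under the bush.
- peg: Red friction peg, upright. Wing to grip: 46 mm long (own x), 12 mm thick (own y), 22 mm high, on a collar 34 mm across, 5 mm thick. Origin: on the axis at the collar's underside, 11.5 mm above the block while raised (a 2 N spring lifts it; the collar never reaches the block). Collar's top 5 mm, wing's top 27 mm above the origin. +x is the pointer end (white line), z up.
- peg_head (a point): Middle of the peg's wing, on the axis, 16 mm above the peg's origin; axes as the peg's (x to the pointer end). Pressed with 10 to 18 N all through the last 0.4 rad or more of its turn, the peg stays put when let go. The force fades as the peg sinks in turning, so follow it down.
- peg_turn (a joint): Angle of the peg, rad: 0 with the pointer at the white mark (jaw open), growing clockwise seen from above; 1.25 with the pointer at the green mark; stop at 1.55. Turning takes up to 0.6 N m.
- solder_reel: Green solder reel, 62 mm across, 52 mm high. Bystander.
- driver_yellow: Yellow screwdriver, 160 mm long. Bystander.
- blue_pliers: Long-nose pliers with blue handles, 186 mm long. Bystander.
- vial_blue: Small vial with a blue cap, 56 mm high. Bystander.

How it is judged:
On the way, in this order (a step that is already met when the one before it is completed fails the run):
1. the board lies flat between the open jaws, let go, with the peg not yet turned (under 0.5 rad) (horizontal distance between relay_board and nest below 0.009 m and z of relay_board in the frame of nest between -0.0035 and -0.0005 m and x of relay_board in the frame of nest between -0.006 and 0.006 m and angle between relay_board's own z axis and vertical below 0.06 rad and angle between the x axis of relay_board and the x axis of holder, either way round below 0.12 rad and contact force between the fingers and relay_board below 0.05 N and value of joint peg_turn below 0.5 rad), for 0.3 s.
2. the peg is pressed down in its bush and turned to the green mark (at least 1.1 rad) (value of joint peg_turn above 1.1 rad and contact force between jaw and relay_board above 6 N), for 0.2 s.
At the end, for the whole second after the job is handed in: Peg at rest at the green mark (1.08 to 1.42 rad), jaw pressing the board with over 6 N; board at rest on both ledges: centre within 9 mm of the nest point (6 mm across), origin 0.5 to 3.5 mm below it, level within 0.06 rad, in line with the holder within 0.12 rad; all let go (value of joint peg_turn between 1.08 and 1.42 rad and velocity of joint peg_turn between -0.05 and 0.05 rad/s and contact force between jaw and relay_board above 6 N and linear speed of relay_board below 0.01 m/s and horizontal distance between relay_board and nest below 0.009 m and z of relay_board in the frame of nest between -0.0035 and -0.0005 m and x of relay_board in the frame of nest between -0.006 and 0.006 m and angle between relay_board's own z axis and vertical below 0.06 rad and angle between the x axis of relay_board and the x axis of holder, either way round below 0.12 rad); the robot touches nothing.
It fails at once if the peg is pressed into its bush with more than 20 N (contact force between bush and washer above 22 N).
It fails at once if a bystander (reel, screwdriver, pliers or vial) is moved by more than 30 mm (distance of any of solder_reel, driver_yellow, blue_pliers, vial_blue from where it was at the start of the episode above 0.03 m).
It also fails if it takes over 72 s, if anything falls off the work surface, if the arm or the gripper's body presses on something with over 40 N, if the wrist force passes 120 N, or if a joint passes its speed limit or range.

### The arm

A 7-joint arm with a two-finger parallel gripper is mounted at the origin on a cart in front of the work surface, level with it; the furniture and walls round the work are solid. World frame = base frame: x ahead of the robot, y to its left, z up, the work surface at z = 0. Lengths are in m, angles in rad, forces in N, time in s.
With the tool pointing down it reaches from about 0.35 to 0.9 m from the base axis. Payload 8.1 kg.
Tool frame: the origin (TCP) lies midway between the tips of the shut fingers; the grasp point (between the pads) lies 19 mm behind it; z points along the fingers, x is the direction in which the jaws open and shut, and the axes are right-handed (so a half turn about z gives the same grasp; the last joint's range is limited). The gripper opens to 92 mm and grips with 3 to 60 N. Pads are 19 mm wide; open, the fingers measure 130 mm over their backs; the gripper's body (75 mm by 190 mm) begins 47 mm behind the grasp point.
Start: joints at [1.172, 0.434, 0.025, 1.573, -0.012, 1.134, -0.075], TCP at [0.182, -0.598, 0.227] pointing down, gripper open.
Joint ranges: [-2.62, 2.62], [-0.44, 2.09], [-1.27, 1.32], [0.08, 2.57], [-1.32, 4.46], [0.12, 2], [-2.74, 2.74]. Speed limits (rad/s): [2.22, 2.22, 3.01, 3.01, 3.14, 3.14, 3.14].

### API

Orientations are given as a rotation vector (axis times angle).
In Python, from cell import arm gives the robot as it stands.
- The arm moves only by the tool jog_arm, never from a script. Its argument "commands" is a list of rows, each an object with "translation": the shift along the tool's x, y, z in mm, a list of three; "turn": the turn, a rotation vector about the tool's x, y, z in rad, a list of three. A call has 1 to 12 rows; each row is the pose to reach, as a shift and turn from the pose commanded when the call began, along the tool's axes at that moment; what a row does not reach only later rows make up. A row lasts 1/12 s, in which the tool goes at most 41.7 mm and 7.16 degrees, less where a joint would pass 70% of its speed; a pose out of reach is approached as far as the arm can. A call with a gripper value outside its range is refused whole. "claw" is the closure, from -1 (fully open) to 1 (shut), so that 0 is half open, set as the call begins (left out, the last holds). The fingers move at their own pace and stop on an object; "grip_force" is the grip in N (left out, the last holds). Time passes only in rows, so rows that repeat a pose let the fingers close. It gives the time, the measured TCP pose, the force and the opening at its end, in the units of the state.
- arm.observe(): the state, without advancing time (a new reading comes with each control period).
- arm.get_image(name): name is "side" or "top"; returns the picture (480x640x3 uint8, blue, green, red); there is no depth.
- arm.camera_info(name): a dict with "vertical_fov" (degrees; the focal length in pixels is half the picture's height over the tangent of half this angle, whatever the lens; pixels are square), "cx", "cy" (the principal point, pixels), "distortion" ([k1, k2, p1, p2, k3] as OpenCV has them; the pictures are not rectified), "eye" and "rotation" of the camera in the world. Camera axes: x right, y up, looking along -z (the intrinsics and any distortion apply to the point x, -y, -z); pixel columns grow to the right and rows downward; lengths in m; the calibration is good to about 2 mm. A picture is of the moment at which its call begins. camera_info takes no time and is no camera call.
- arm.sign_off(): hands the job in, once; it reports no verdict.
Trained networks look in the newest picture that a camera, given by its name, has taken for a name from the list of things; names that differ only in an ending like _2 or _b are one class to them, and where a whole thing is asked for, a point or a joint stands for the part that bears it (a point fixed in the world has none). Each returns a list of dicts, best first, with "confidence" (0 to 1); they miss things now and then, are a little off and sometimes report something else, mostly with a low value. They report only what shows in the picture. A call takes as long as a camera call.
- arm.trace(camera, query): "region" (480x640 bool, what is visible of it) and "box" ([left, top, width, height] in pixels, round what is visible of it).
- arm.landmark_of(camera, query): "at" ([column, row] in pixels: a listed point, or the origin of a listed thing).
The state is a dict: "clock": time; "joints": joint angles; "dq": joint speeds; "joint_efforts": joint torques, N m; "position": TCP position; "ee_rot": TCP orientation; "force": force on the tool from outside, world axes, zero at the start; "ft_torque": the same for the moment, N m; "width": opening from 0.0 (shut) to 1.0 (fully open).
Only numpy, scipy, OpenCV 4.12 (cv2) and the standard library are available. Lean on these libraries where they do the work, as an engineer would, in place of code of your own. Each camera call takes 0.05 s, during which the arm holds its last target. There are 200 camera calls.

## Working session

There is one attempt and no reset: what is moved stays moved. The work goes in short steps, Python scripts to look and compute and a tool call to move; the robot and the scene stay as the last step left them, time stands still between calls to the robot, and variables do not carry over. Pictures are saved under pics/ and viewed, about 8 in all and at most 12, crops included, and the job is handed in when it is done.

Besides the shell and the picture viewer there is one more tool, called as name(argument=value, ...), one argument or row to a line, values as JSON. jog_arm: Moves the arm, as the interface text tells. Its arguments: {"type":"object","properties":{"commands":{"type":"array","items":{"type":"object","properties":{"translation":{"type":"array","items":{"type":"number"}},"turn":{"type":"array","items":{"type":"number"}}}}},"claw":{"type":"number"},"grip_force":{"type":"number"}},"required":["commands"]}

```bash
mkdir -p pics; ls
cat > h.py <<'E'
import numpy as np, cv2
from cell import arm
from scipy.spatial.transform import Rotation as R
def K(c):
    i=arm.camera_info(c); f=240/np.tan(np.radians(i["vertical_fov"])/2)
    return i,np.array([[f,0,i["cx"]],[0,f,i["cy"]],[0,0,1.]]),np.array(i["distortion"],float)
def toworld(c,px,z):
    i,k,d=K(c); u=cv2.undistortPoints(np.array(px,float).reshape(-1,1,2),k,d).reshape(-1,2)
    r=np.c_[u[:,0],-u[:,1],-np.ones(len(u))]@np.array(i["rotation"]).reshape(3,3).T
    e=np.array(i["eye"]); return e+r*((z-e[2])/r[:,2])[:,None]
def topix(c,P):
    i,k,d=K(c); p=(np.atleast_2d(P)-np.array(i["eye"]))@np.array(i["rotation"]).reshape(3,3)
    q=p*[1,-1,-1]; return cv2.projectPoints(q,np.zeros(3),np.zeros(3),k,d)[0].reshape(-1,2)
E
python3 - <<'E'
from h import *
for c in("top","side"):
    im=arm.get_image(c); cv2.imwrite(f"pics/{c}0.png",im)
    i=arm.camera_info(c); print(c,i)
for c in("top","side"):
  for q in("relay_board","holder","nest","bush","peg","peg_head","offcut"):
    for l in arm.landmark_of(c,q)[:2]: print(c,q,np.round(l["at"],1),round(l["confidence"],2))
o=arm.observe();print(o)
E
```

```text
pics
top {'vertical_fov': 42.04544906948337, 'cx': 322.16039325682806, 'cy': 242.20892663102615, 'distortion': array([-0.0182076,  0.       ,  0.       ,  0.       ,  0.       ]), 'eye': array([ 0.42066155, -0.01823899,  1.39249303]), 'rotation': array([ 0.11577696, -0.12571231, -1.59125052])}
side {'vertical_fov': 56.103492535099846, 'cx': 314.3209062210945, 'cy': 236.7648261961344, 'distortion': array([0.00026703, 0.        , 0.        , 0.        , 0.        ]), 'eye': array([ 0.65063738, -0.84900358,  0.53789507]), 'rotation': array([1.04228728, 0.019982  , 0.01647435])}
top relay_board [454.  298.2] 0.95
top holder [281.  288.9] 0.91
top nest [264.1 283.3] 0.63
top peg [308.9 291.2] 0.69
top peg_head [310.3 292.9] 0.63
top offcut [449.7 297.5] 0.8
top offcut [450.2 296.6] 0.26
side relay_board [232.6 345.4] 0.88
side relay_board [261.2 220.4] 0.66
side holder [276.9 238.7] 0.63
side nest [280.4 218.1] 0.77
side nest [260.2 223.8] 0.61
side bush [266.  238.5] 0.35
side peg [264.9 225.5] 0.84
side peg_head [262.3 221.2] 0.57
side offcut [234.6 354.2] 0.62
{'clock': 0.8, 'joints': array([ 1.17241442,  0.43447314,  0.02499103,  1.57317494, -0.01162019,
        1.13400696, -0.07510368]), 'dq': array([ 2.20127916e-04, -9.44912295e-04,  9.89824464e-04, -1.79664267e-03,
       -1.66171511e-03,  7.33103910e-05,  1.20510216e-03]), 'joint_efforts': array([-1.27932803e-03, -6.67607760e+01,  9.83021334e-01, -3.14798713e+01,
       -6.07144972e-02,  3.25372803e-02,  2.92392099e-05]), 'position': array([ 0.1821741 , -0.59788677,  0.22676814]), 'ee_rot': array([ 2.52441623e+00, -1.86994875e+00,  1.19013540e-04]), 'force': array([ 0.17544269, -0.02739052, -0.83725116]), 'ft_torque': array([-0.01297629,  0.04206271,  0.01850495]), 'width': 1.0042206515165766}
```

```bash
sed -i 's/np.array(i\["rotation"\]).reshape(3,3)/R.from_rotvec(i["rotation"]).as_matrix()/' h.py
python3 - <<'E'
from h import *
for q,z in(("relay_board",.02),("holder",0),("nest",.03),("peg",.0635),("peg_head",.0795),("offcut",0)):
    print(q,[np.round(toworld(c,arm.landmark_of(c,q)[0]["at"],z)[0],4) for c in("top","side")])
a=cv2.resize(cv2.imread("pics/top0.png")[200:400,200:520],None,fx=2.5,fy=2.5,interpolation=cv2.INTER_CUBIC);cv2.imwrite("pics/top0c.png",a)
E
```

```text
relay_board [array([ 0.5013, -0.3161,  0.02  ]), array([ 0.5014, -0.3117,  0.02  ])]
holder [array([0.5325, 0.0647, 0.    ]), array([0.5367, 0.0624, 0.    ])]
nest [array([0.5432, 0.0996, 0.03  ]), array([0.5422, 0.1094, 0.03  ])]
peg [array([0.5211, 0.0016, 0.0635]), array([0.5184, 0.0114, 0.0635])]
peg_head [array([ 0.5162, -0.0015,  0.0795]), array([0.515 , 0.0015, 0.0795])]
offcut [array([ 0.5042, -0.311 ,  0.    ]), array([ 0.5026, -0.3111,  0.    ])]
```

View pics/top0c.png

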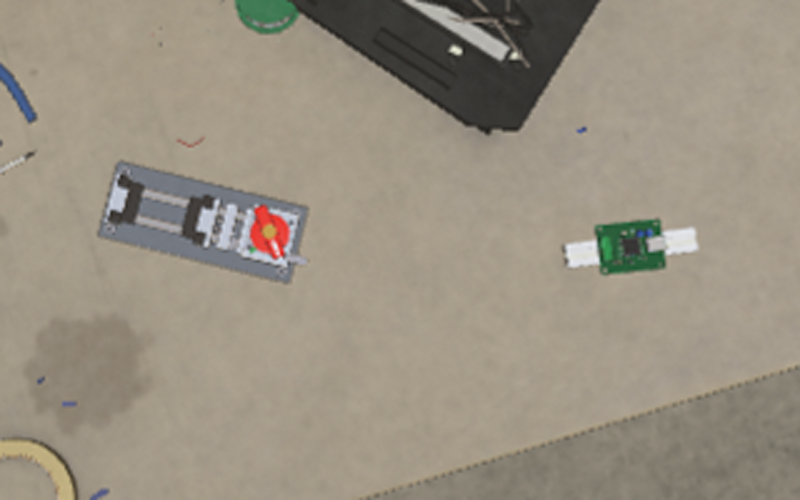

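View pics/side0.png

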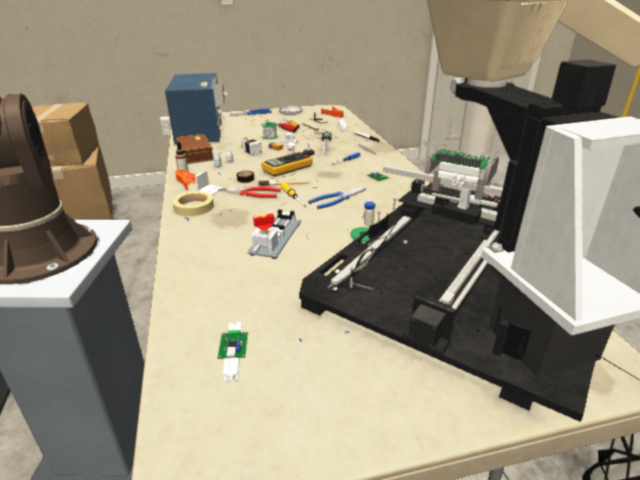

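Run:
```python
from h import *
ims={c:arm.get_image(c) for c in("top","side")}
for q,z in(("relay_board",.024),("holder",.012),("peg",.0905),("offcut",.02)):
  for c in("top","side"):
    for t in arm.trace(c,q)[:1]:
        m=t["region"].astype(np.uint8); cs,_=cv2.findContours(m,0,2); p=max(cs,key=cv2.contourArea).reshape(-1,2)
        w=toworld(c,p,z)[:,:2].astype(np.float32); r=cv2.minAreaRect(w*1000); print(q,c,round(t["confidence"],2),np.round(r[0],1),np.round(r[1],1),round(r[2],1),cv2.contourArea(p))
        if c=="top": cv2.polylines(ims[c],[p],True,(255,0,255),1)
c=toworld("top",[[297,264],[313,308]][:2],.09)
print(toworld("top",[[395,253],[320,200],[440,200]],.03))
cv2.imwrite("pics/top1.png",ims["top"])
```

```text
relay_board top 0.86 [ 500.4 -311.3] [43.8 57.4] 4.2 464.0
relay_board side 0.64 [ 503.  -309.6] [45.5 66.2] 4.4 715.5
holder top 0.85 [532.5  63.7] [179.4  70.9] 74.0 2369.0
holder side 0.59 [532.9  76.8] [118.  233.6] 4.2 1636.5
peg top 0.75 [515.2   3.5] [32.9 38.9] 74.9 205.0
peg side 0.7 [522.3 -26.1] [44.7 87. ] 8.0 284.0
offcut top 0.82 [ 496.3 -267.4] [26.5 17.5] 88.6 77.0
offcut side 0.67 [ 508.7 -362.2] [22.9 48.9] 9.1 303.5
[[ 0.60318253 -0.18929041  0.03      ]
 [ 0.72639134 -0.02689812  0.03      ]
 [ 0.72022952 -0.29497506  0.03      ]]
```

View pics/top1.png

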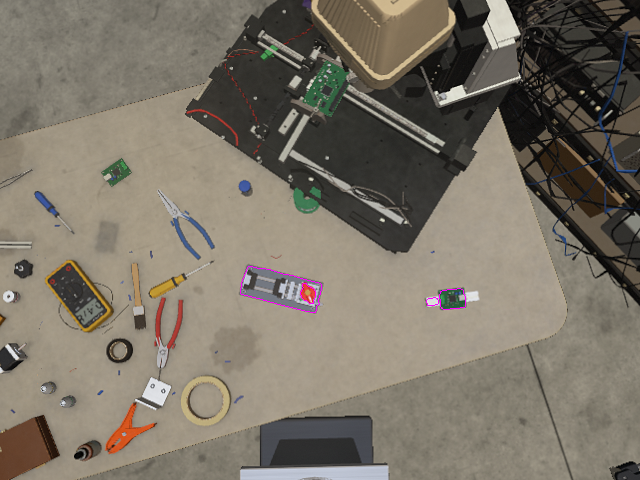

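```bash
cat >> h.py <<'E'
def go(x,y,z,az):
    o=arm.observe(); T=R.from_rotvec(o["ee_rot"]); a=np.radians(az)
    G=R.from_matrix(np.c_[[np.cos(a),np.sin(a),0],[np.sin(a),-np.cos(a),0],[0,0,-1]])
    print(round(o["clock"],2),"from",np.round(o["position"],4),"trans",np.round(T.inv().apply(np.array([x,y,z])-o["position"])*1000,1),"turn",np.round((T.inv()*G).as_rotvec(),3),"F",np.round(o["force"],1),"w",round(o["width"],3),"q7",round(o["joints"][6],2))
E
python3 - <<'E'
from h import *
go(.501,-.312,.10,4.2)
# fit nest: crop of holder
im=arm.get_image("top"); cv2.imwrite("pics/hold.png",cv2.resize(im[255:325,230:330],None,fx=8,fy=8,interpolation=cv2.INTER_CUBIC))
E
```

```text
1.9 from [ 0.1822 -0.5979  0.2268] trans [-180.6 -388.3  126.7] turn [ 0.    -0.    -1.348] F [0.3 0.4 0.8] w 0.998 q7 -0.08
```

View pics/hold.png

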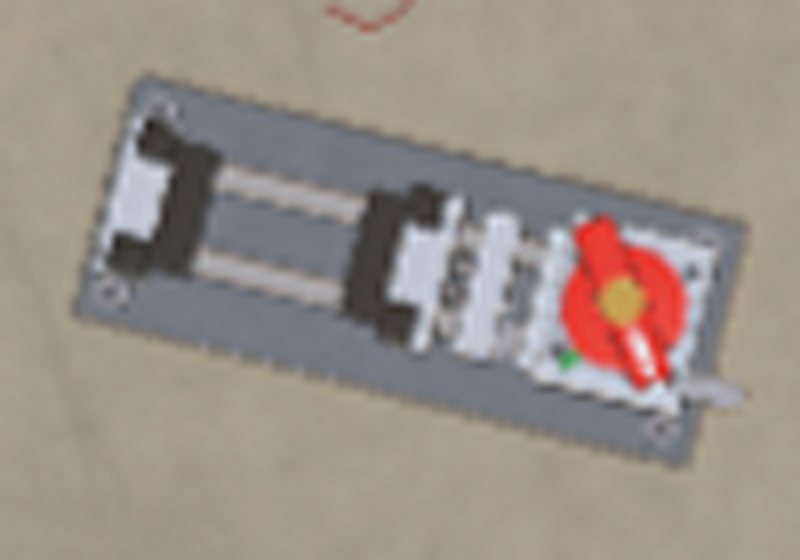

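jog_arm(
  commands=[
    {"translation": [-180.6, -388.3, 90], "turn": [0, 0, -1.348]},
    {"translation": [-180.6, -388.3, 90], "turn": [0, 0, -1.348]},
    {"translation": [-180.6, -388.3, 90], "turn": [0, 0, -1.348]},
    {"translation": [-180.6, -388.3, 90], "turn": [0, 0, -1.348]},
    {"translation": [-180.6, -388.3, 90], "turn": [0, 0, -1.348]},
    {"translation": [-180.6, -388.3, 90], "turn": [0, 0, -1.348]},
    {"translation": [-180.6, -388.3, 90], "turn": [0, 0, -1.348]},
    {"translation": [-180.6, -388.3, 90], "turn": [0, 0, -1.348]},
    {"translation": [-180.6, -388.3, 90], "turn": [0, 0, -1.348]},
    {"translation": [-180.6, -388.3, 90], "turn": [0, 0, -1.348]},
    {"translation": [-180.6, -388.3, 120], "turn": [0, 0, -1.348]},
    {"translation": [-180.6, -388.3, 126], "turn": [0, 0, -1.348]},
  ],
  claw=-1,
  grip_force=20,
)

```text
clock: 2.95
position: [0.5039, -0.3056, 0.0973]
ee_rot: [-3.134, -0.136, 0.0]
force: [-1.4, 1.0, -0.6]
width: 1.0
```

Run:
```python
from h import *
f=lambda L:(np.array(L,float)+.5)/8-.5+[230,255]
c=toworld("top",f([[145,75],[748,222],[690,467],[75,318]]),.012)[:,:2]
print("corners",c.round(4),"mean",c.mean(0).round(4))
y=c[0]-c[1]+c[3]-c[2]; print("y az",np.degrees(np.arctan2(y[1],y[0])), np.linalg.norm(y)/2, "x az",np.degrees(np.arctan2(*(c[0]-c[3]+c[1]-c[2])[::-1])))
print("nest",toworld("top",f([[205,213],[357,250],[281,231.5]]),.030).round(4))
print("pegtop",toworld("top",f([[622,300]]),.0905).round(4))
p=toworld("top",f([[600,225],[655,380]]),.0905)[:,:2]; d=p[1]-p[0]; print("peg",p.mean(0),np.linalg.norm(d),np.degrees(np.arctan2(d[1],d[0])))
g=toworld("top",f([[568,360]]),.052)[0]; print("green",g)
im=arm.get_image("side"); q=topix("side",[.5,-.312,.05])[0].astype(int); print(q)
x0,y0=max(q[0]-100,0),max(q[1]-100,0)
cv2.imwrite("pics/s1.png",cv2.resize(im[y0:y0+150,x0:x0+200],None,fx=4,fy=4,interpolation=cv2.INTER_CUBIC))
go(.501,-.312,.009,4.2)
```

```text
corners [[ 0.5888  0.1372]
 [ 0.5439 -0.0294]
 [ 0.4768 -0.0118]
 [ 0.5217  0.157 ]] mean [0.5328 0.0633]
y az 75.00305131782144 0.17360508794304697 x az -15.548540020436056
nest [[0.5483 0.1191 0.03  ]
 [0.5372 0.0777 0.03  ]
 [0.5427 0.0983 0.03  ]]
pegtop [[0.5173 0.0046 0.0905]]
peg [0.51666284 0.00316386] 0.0428707370183553 -161.67138846202636
green [0.50444709 0.02002447 0.052     ]
[229 331]
3.0 from [ 0.5012 -0.3082  0.0972] trans [-0.2  4.1 88.2] turn [-0.004  0.003  0.006] F [-1.   0.5 -1. ] w 1.0 q7 0.32
```

View pics/s1.png

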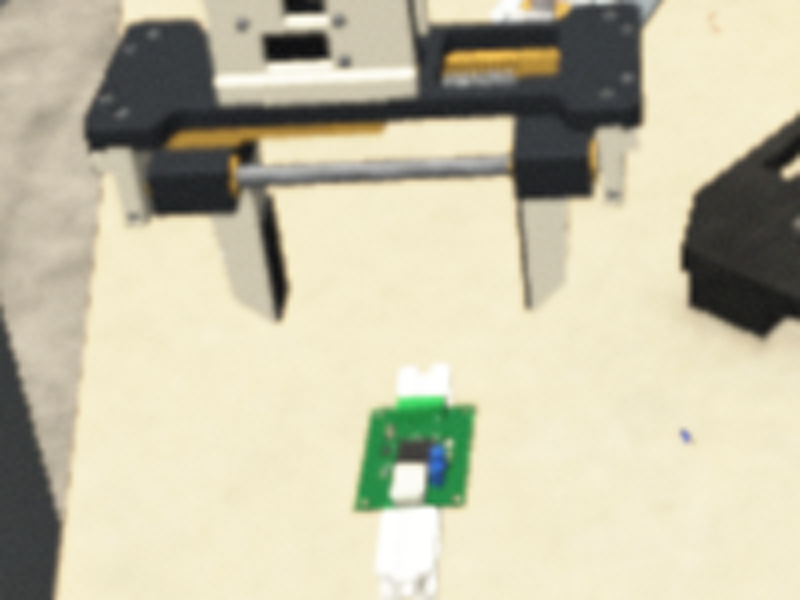

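Run:
```python
from h import *
f=lambda L,s,o:(np.array(L,float)+.5)/s-.5+o
c=toworld("side",f([[373,407],[475,405],[465,509],[355,510]],4,[129,231]),.024)[:,:2]; print(c.round(4),c.mean(0))
c=toworld("top",f([[597,226],[660,220],[665,267],[602,274]],2.5,[200,200]),.024)[:,:2]; print(c.round(4),c.mean(0))
go(.501,-.3115,.009,4.5)
```

```text
[[ 0.4792 -0.2857]
 [ 0.5216 -0.2839]
 [ 0.5266 -0.3427]
 [ 0.4839 -0.3438]] [ 0.50281594 -0.31402221]
[[ 0.5196 -0.2822]
 [ 0.5235 -0.3379]
 [ 0.4823 -0.3399]
 [ 0.4776 -0.2844]] [ 0.50074304 -0.31109179]
3.0 from [ 0.5012 -0.3082  0.0972] trans [-0.2  3.6 88.2] turn [-0.004  0.003  0.   ] F [-1.   0.5 -1. ] w 1.0 q7 0.32
```

jog_arm(
  commands=[
    {"translation": [0, 3, 30], "turn": [0, 0, 0]},
    {"translation": [0, 3, 55], "turn": [0, 0, 0]},
    {"translation": [0, 3, 70], "turn": [0, 0, 0]},
    {"translation": [0, 3, 78], "turn": [0, 0, 0]},
    {"translation": [0, 3, 80], "turn": [0, 0, 0]},
    {"translation": [0, 3, 80], "turn": [0, 0, 0]},
    {"translation": [0, 3, 80], "turn": [0, 0, 0]},
  ],
)

```text
clock: 3.58
position: [0.5017, -0.3157, 0.022]
ee_rot: [3.138, 0.113, 0.002]
force: [0.8, 0.0, 0.5]
width: 1.005
```

Run:
```python
from h import *
go(.5007,-.3112,.009,4.5)
```

```text
3.58 from [ 0.5017 -0.3157  0.022 ] trans [-0.7 -4.6 13. ] turn [ 0.001 -0.001 -0.007] F [0.8 0.  0.5] w 1.005 q7 0.28
```

jog_arm(
  commands=[
    {"translation": [-0.5, -4, 8]},
    {"translation": [-0.5, -4, 12]},
    {"translation": [-0.5, -4, 12]},
    {"translation": [-0.5, -4, 12]},
  ],
)

```text
schema error: expected keys translation, turn
```

jog_arm(
  commands=[
    {"translation": [0, 0, 0]},
    {"translation": [0, 0, 0]},
    {"translation": [0, 0, 0]},
    {"translation": [0, 0, 0]},
    {"translation": [0, 0, 0]},
    {"translation": [0, 0, 0]},
    {"translation": [0, 0, 0]},
    {"translation": [0, 0, 0]},
    {"translation": [0, 0, 0]},
    {"translation": [0, 0, 0]},
  ],
  claw=1,
  grip_force=20,
)

```text
schema error: expected keys translation, turn
```

jog_arm(
  commands=[
    {"translation": [-0.5, -4, 8], "turn": [0, 0, 0]},
    {"translation": [-0.5, -4, 12], "turn": [0, 0, 0]},
    {"translation": [-0.5, -4, 12], "turn": [0, 0, 0]},
    {"translation": [-0.5, -4, 12], "turn": [0, 0, 0]},
    {"translation": [-0.5, -4, 12], "turn": [0, 0, 0]},
  ],
)

```text
clock: 4.0
position: [0.5005, -0.311, 0.0089]
ee_rot: [3.139, 0.115, 0.0]
force: [0.6, -0.0, 0.2]
width: 0.996
```

jog_arm(
  commands=[
    {"translation": [0, 0, 0], "turn": [0, 0, 0]},
    {"translation": [0, 0, 0], "turn": [0, 0, 0]},
    {"translation": [0, 0, 0], "turn": [0, 0, 0]},
    {"translation": [0, 0, 0], "turn": [0, 0, 0]},
    {"translation": [0, 0, 0], "turn": [0, 0, 0]},
    {"translation": [0, 0, 0], "turn": [0, 0, 0]},
    {"translation": [0, 0, 0], "turn": [0, 0, 0]},
    {"translation": [0, 0, 0], "turn": [0, 0, 0]},
    {"translation": [0, 0, 0], "turn": [0, 0, 0]},
    {"translation": [0, 0, 0], "turn": [0, 0, 0]},
  ],
  claw=1,
  grip_force=20,
)

```text
clock: 4.83
position: [0.5004, -0.311, 0.0087]
ee_rot: [3.139, 0.115, -0.0]
force: [-0.7, -0.2, -0.2]
width: 0.469
```

jog_arm(
  commands=[
    {"translation": [0, 0, -10], "turn": [0, 0, 0]},
    {"translation": [0, 0, -30], "turn": [0, 0, 0]},
    {"translation": [0, 0, -60], "turn": [0, 0, 0]},
    {"translation": [0, 0, -90], "turn": [0, 0, 0]},
    {"translation": [0, 0, -110], "turn": [0, 0, 0]},
    {"translation": [0, 0, -110], "turn": [0, 0, 0]},
    {"translation": [0, 0, -110], "turn": [0, 0, 0]},
    {"translation": [0, 0, -110], "turn": [0, 0, 0]},
  ],
)

```text
clock: 5.5
position: [0.4999, -0.3109, 0.1185]
ee_rot: [-3.139, -0.114, 0.001]
force: [-0.3, -0.2, -1.5]
width: 0.467
```

Run:
```python
from h import *
go(.5425,.0987,.12,-15.5)
im=arm.get_image("side"); q=topix("side",[.5,-.312,.13])[0].astype(int)
x0,y0=max(q[0]-70,0),max(q[1]-60,0)
cv2.imwrite("pics/s2.png",cv2.resize(im[y0:y0+180,x0:x0+160],None,fx=3,fy=3,interpolation=cv2.INTER_CUBIC))
```

```text
5.5 from [ 0.4999 -0.3109  0.1185] trans [  72.3 -405.4   -1.5] turn [0.    0.001 0.343] F [-0.3 -0.2 -1.5] w 0.467 q7 0.33
```

View pics/s2.png

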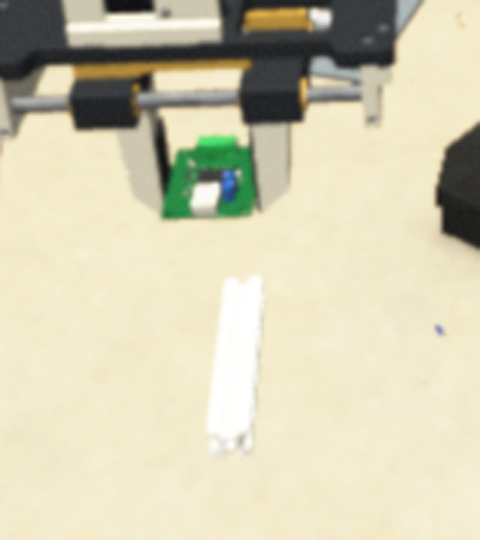

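jog_arm(
  commands=[
    {"translation": [6, -34, 0], "turn": [0, 0, 0.03]},
    {"translation": [12, -68, 0], "turn": [0, 0, 0.06]},
    {"translation": [18, -102, 0], "turn": [0, 0, 0.09]},
    {"translation": [24, -136, 0], "turn": [0, 0, 0.12]},
    {"translation": [30, -170, 0], "turn": [0, 0, 0.15]},
    {"translation": [36, -204, 0], "turn": [0, 0, 0.18]},
    {"translation": [42, -238, 0], "turn": [0, 0, 0.21]},
    {"translation": [48, -272, 0], "turn": [0, 0, 0.24]},
    {"translation": [54, -306, 0], "turn": [0, 0, 0.27]},
    {"translation": [60, -340, 0], "turn": [0, 0, 0.3]},
    {"translation": [66, -374, 0], "turn": [0, 0, 0.343]},
    {"translation": [72.3, -405.4, 0], "turn": [0, 0, 0.343]},
  ],
)

```text
clock: 6.55
position: [0.5419, 0.1006, 0.1175]
ee_rot: [3.112, -0.426, -0.004]
force: [0.3, 0.4, -0.5]
width: 0.467
```

jog_arm(
  commands=[
    {"translation": [0, 0, 15], "turn": [0, 0, 0]},
    {"translation": [0, 0, 30], "turn": [0, 0, 0]},
    {"translation": [0, 0, 40], "turn": [0, 0, 0]},
    {"translation": [0, 0, 45], "turn": [0, 0, 0]},
    {"translation": [0, 0, 45], "turn": [0, 0, 0]},
    {"translation": [0, 0, 45], "turn": [0, 0, 0]},
    {"translation": [0, 0, 45], "turn": [0, 0, 0]},
  ],
)

```text
clock: 7.13
position: [0.5434, 0.0983, 0.0742]
ee_rot: [-3.113, 0.424, -0.001]
force: [0.3, 0.1, -0.5]
width: 0.465
```

Run:
```python
from h import *
go(.5425,.0987,.0177,-15.5)
im=arm.get_image("side"); 
a=topix("side",[.5425,.0987,.05])[0].astype(int); print(a)
z=im[a[1]-50:a[1]+70,a[0]-80:a[0]+80]; cv2.imwrite("pics/s3.png",cv2.resize(z,None,fx=5,fy=5,interpolation=cv2.INTER_CUBIC))
for c in("top","side"):
  for q in("nest","relay_board","peg_head"):
    z=dict(nest=.03,relay_board=.07,peg_head=.0795)[q]
    for l in arm.landmark_of(c,q)[:2]: print(c,q,np.round(l["at"],1),round(l["confidence"],2),toworld(c,l["at"],z)[0].round(4))
```

```text
7.13 from [0.5434 0.0983 0.0742] trans [-1.  -0.1 56.5] turn [-0.    -0.001 -0.   ] F [ 0.3  0.1 -0.5] w 0.465 q7 -0.77
[279 212]
top nest [269.2 281.4] 0.66 [0.5471 0.0884 0.03  ]
top relay_board [452.6 299.5] 0.83 [ 0.4957 -0.3022  0.07  ]
top relay_board [184.3 224.7] 0.54 [0.6699 0.2666 0.07  ]
top peg_head [280.5 286.2] 0.58 [0.5318 0.0609 0.0795]
top peg_head [307.5 288.4] 0.52 [0.5258 0.0042 0.0795]
side nest [279.  218.9] 0.75 [0.5392 0.1053 0.03  ]
side relay_board [279.1 197.9] 0.53 [0.5384 0.1383 0.07  ]
side relay_board [276.  239.6] 0.26 [ 0.55   -0.0598  0.07  ]
side peg_head [260.3 226.1] 0.89 [ 0.5135 -0.0203  0.0795]
```

View pics/s3.png

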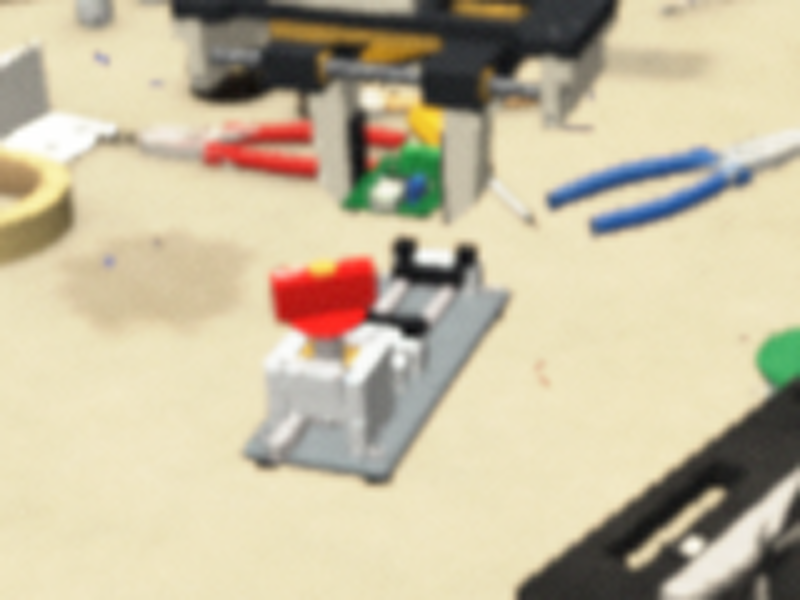

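Run:
```python
from h import *
Y=np.array([np.cos(np.radians(74.5)),np.sin(np.radians(74.5)),0]);X=np.array([Y[1],-Y[0],0]);n=np.array([.5425,.0987,0])
H=np.array([.5327,.0635,0])
P=[n+.033*Y+s*.016*X+[0,0,.038] for s in(-1,1)]+[n-.033*Y+s*.016*X+[0,0,.038] for s in(-1,1)]+[H+a*.035*X+b*.088*Y+[0,0,.012] for a,b in((1,1),(1,-1),(-1,-1))]+[H-.062*Y+[0,0,.0905]]
T=n*[1,1,0]
B=[np.array([.5434,.0983,0])+a*.022*X+b*.029*Y+[0,0,.0742+.0153] for a,b in((1,-1),(-1,-1))]
print(((topix("side",P+B)-[199,162]+.5)*5-.5).round(0))
```

```text
[[400. 244.]
 [462. 252.]
 [350. 306.]
 [414. 315.]
 [512. 287.]
 [384. 471.]
 [235. 447.]
 [320. 273.]
 [426. 213.]
 [336. 201.]]
```

jog_arm(
  commands=[
    {"translation": [-0.7, -1, 15], "turn": [0, 0, 0]},
    {"translation": [-0.7, -1, 30], "turn": [0, 0, 0]},
    {"translation": [-0.7, -1, 40], "turn": [0, 0, 0]},
    {"translation": [-0.7, -1, 46], "turn": [0, 0, 0]},
    {"translation": [-0.7, -1, 50], "turn": [0, 0, 0]},
    {"translation": [-0.7, -1, 52], "turn": [0, 0, 0]},
    {"translation": [-0.7, -1, 54], "turn": [0, 0, 0]},
    {"translation": [-0.7, -1, 54], "turn": [0, 0, 0]},
    {"translation": [-0.7, -1, 54], "turn": [0, 0, 0]},
  ],
)

```text
clock: 8.23
position: [0.5429, 0.0998, 0.0201]
ee_rot: [-3.113, 0.423, -0.001]
force: [0.6, -0.9, -0.0]
width: 0.468
```

Run:
```python
from h import *
go(.5425,.0997,.0167,-15.5)
im=arm.get_image("side"); 
z=im[185:275,225:345]; cv2.imwrite("pics/s4.png",cv2.resize(z,None,fx=6,fy=6,interpolation=cv2.INTER_CUBIC))
```

```text
8.23 from [0.5429 0.0998 0.0201] trans [-0.3  0.2  3.4] turn [-0.    -0.001  0.   ] F [ 0.6 -0.9 -0. ] w 0.468 q7 -0.81
```

View pics/s4.png

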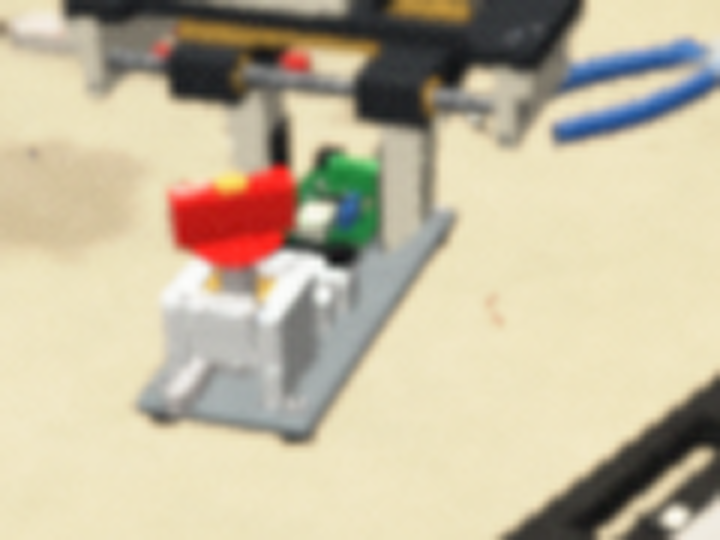

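jog_arm(
  commands=[
    {"translation": [-0.2, 0, 1], "turn": [0, 0, 0]},
    {"translation": [-0.2, 0, 2], "turn": [0, 0, 0]},
    {"translation": [-0.2, 0, 3], "turn": [0, 0, 0]},
    {"translation": [-0.2, 0, 3], "turn": [0, 0, 0]},
    {"translation": [-0.2, 0, 3], "turn": [0, 0, 0]},
  ],
)

```text
clock: 8.7
position: [0.5428, 0.0999, 0.0182]
ee_rot: [-3.113, 0.423, -0.002]
force: [-4.1, -0.9, 16.8]
width: 0.467
```

jog_arm(
  commands=[
    {"translation": [0, 0, -1.5], "turn": [0, 0, 0]},
    {"translation": [0, 0, -1.5], "turn": [0, 0, 0]},
    {"translation": [0, 0, -1.5], "turn": [0, 0, 0]},
  ],
)

```text
clock: 8.95
position: [0.5427, 0.0999, 0.0185]
ee_rot: [-3.113, 0.423, -0.001]
force: [-0.6, -0.7, 5.2]
width: 0.466
```

jog_arm(
  commands=[
    {"translation": [0, 0, 0], "turn": [0, 0, 0]},
    {"translation": [0, 0, 0], "turn": [0, 0, 0]},
    {"translation": [0, 0, 0], "turn": [0, 0, 0]},
    {"translation": [0, 0, 0], "turn": [0, 0, 0]},
    {"translation": [0, 0, 0], "turn": [0, 0, 0]},
    {"translation": [0, 0, 0], "turn": [0, 0, 0]},
  ],
  claw=-1,
)

```text
clock: 9.45
position: [0.5423, 0.0998, 0.0181]
ee_rot: [3.113, -0.423, -0.0]
force: [-0.2, -0.0, 0.2]
width: 0.857
```

jog_arm(
  commands=[
    {"translation": [0, 0, -30], "turn": [0, 0, 0]},
    {"translation": [0, 0, -60], "turn": [0, 0, 0]},
    {"translation": [0, 0, -100], "turn": [0, 0, 0]},
    {"translation": [-40, 0, -120], "turn": [0, 0, 0]},
    {"translation": [-80, 0, -120], "turn": [0, 0, 0]},
    {"translation": [-120, 0, -120], "turn": [0, 0, 0]},
    {"translation": [-160, 0, -120], "turn": [0, 0, 0]},
    {"translation": [-160, 0, -120], "turn": [0, 0, 0]},
    {"translation": [-160, 0, -120], "turn": [0, 0, 0]},
    {"translation": [-160, 0, -120], "turn": [0, 0, 0]},
  ],
)

```text
clock: 10.28
position: [0.3888, 0.1426, 0.1386]
ee_rot: [-3.113, 0.422, -0.002]
force: [0.9, 0.4, 0.7]
width: 1.002
```

Run:
```python
from h import *
a=arm.get_image("top");b=arm.get_image("side")
u=cv2.resize(a[255:325,230:330],None,fx=6,fy=6,interpolation=cv2.INTER_CUBIC)
v=cv2.resize(b[195:265,235:325],None,fx=2*3,fy=6,interpolation=cv2.INTER_CUBIC)
w=np.zeros((420,600,3),np.uint8)
cv2.imwrite("pics/c5.png",np.hstack([u[:, :400],v[:, 0:400]]))
go(.5163,.0038,.12,109)
```

```text
10.38 from [0.3894 0.1424 0.1383] trans [159.4  99.5  18.4] turn [ 0.000e+00 -1.000e-03 -2.174e+00] F [ 1.1 -0.1 -0. ] w 1.0 q7 -0.91
```

View pics/c5.png

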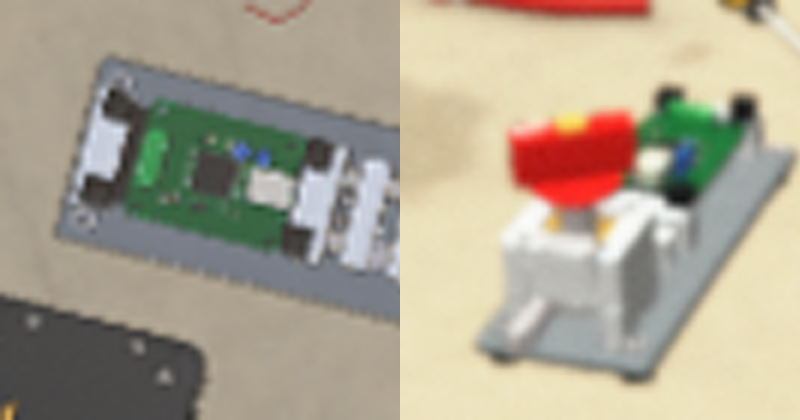

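Run:
```python
from h import *
f=lambda L:(np.array(L,float)+.5)/6-.5+[230,255]
p=toworld("top",f([[155,98],[310,140],[275,252],[125,212]]),.032)[:,:2]
Y=np.array([np.cos(np.radians(74.5)),np.sin(np.radians(74.5))]);X=np.array([Y[1],-Y[0]]);d=p.mean(0)-[.5425,.0987]
print(p.mean(0),d@X,d@Y)
g=toworld("top",f([[107,90],[138,118],[305,135],[332,165],[78,172],[120,208],[282,226],[312,254]]),.038)[:,:2]-[.5425,.0987]
print((g@np.c_[X,Y]).round(4)); print((p-[.5425,.0987])@np.c_[X,Y])
```

```text
[0.54179725 0.09614718] 5.0241954548351964e-06 -0.002647780137149712
[[ 0.0199  0.0432]
 [ 0.0128  0.0296]
 [ 0.0217 -0.0307]
 [ 0.0135 -0.043 ]
 [-0.0114  0.0456]
 [-0.0203  0.0274]
 [-0.0123 -0.031 ]
 [-0.0194 -0.0441]]
[[ 0.02186319  0.02626827]
 [ 0.02081438 -0.03244091]
 [-0.02168711 -0.03045852]
 [-0.02097037  0.02604004]]
```

jog_arm(
  commands=[
    {"translation": [30, 20, 0], "turn": [0, 0, -0.12]},
    {"translation": [60, 40, 0], "turn": [0, 0, -0.24]},
    {"translation": [90, 60, 0], "turn": [0, 0, -0.36]},
    {"translation": [120, 80, 0], "turn": [0, 0, -0.48]},
    {"translation": [145, 90, 0], "turn": [0, 0, -0.6]},
    {"translation": [159.4, 99.5, 0], "turn": [0, 0, -0.72]},
    {"translation": [159.4, 99.5, 0], "turn": [0, 0, -0.84]},
    {"translation": [159.4, 99.5, 0], "turn": [0, 0, -0.96]},
    {"translation": [159.4, 99.5, 0], "turn": [0, 0, -1.08]},
    {"translation": [159.4, 99.5, 0], "turn": [0, 0, -1.2]},
    {"translation": [159.4, 99.5, 0], "turn": [0, 0, -1.3]},
    {"translation": [159.4, 99.5, 0], "turn": [0, 0, -1.3]},
  ],
)

```text
clock: 11.38
position: [0.516, 0.0031, 0.1376]
ee_rot: [-2.731, -1.55, 0.0]
force: [0.6, -0.3, -0.2]
width: 1.0
```

jog_arm(
  commands=[
    {"translation": [0, 0, 0], "turn": [0, 0, -0.12]},
    {"translation": [0, 0, 0], "turn": [0, 0, -0.24]},
    {"translation": [0, 0, 0], "turn": [0, 0, -0.36]},
    {"translation": [0, 0, 0], "turn": [0, 0, -0.48]},
    {"translation": [0, 0, 0], "turn": [0, 0, -0.6]},
    {"translation": [0, 0, 0], "turn": [0, 0, -0.72]},
    {"translation": [0, 0, 0], "turn": [0, 0, -0.84]},
    {"translation": [0, 0, 0], "turn": [0, 0, -0.86]},
    {"translation": [0, 0, 0], "turn": [0, 0, -0.86]},
    {"translation": [0, 0, 0], "turn": [0, 0, -0.86]},
  ],
)

```text
clock: 12.22
position: [0.5155, 0.0038, 0.138]
ee_rot: [-1.848, -2.54, -0.0]
force: [-0.7, -0.2, -0.0]
width: 1.0
```

Run:
```python
from h import *
go(.5165,.0038,.0715,108.2)
print(arm.observe()["joints"].round(2))
```

```text
12.22 from [0.5155 0.0038 0.138 ] trans [-0.4  1.  66.5] turn [-0.    -0.    -0.004] F [-0.7 -0.2 -0. ] w 1.0 q7 1.34
[ 0.51  0.49 -0.84  1.9   0.45  0.95  1.34]
```

jog_arm(
  commands=[
    {"translation": [0, 1, 20], "turn": [0, 0, 0]},
    {"translation": [0, 1, 40], "turn": [0, 0, 0]},
    {"translation": [0, 1, 52], "turn": [0, 0, 0]},
    {"translation": [0, 1, 60], "turn": [0, 0, 0]},
    {"translation": [0, 1, 64], "turn": [0, 0, 0]},
    {"translation": [0, 1, 66], "turn": [0, 0, 0]},
    {"translation": [0, 1, 66], "turn": [0, 0, 0]},
    {"translation": [0, 1, 66], "turn": [0, 0, 0]},
  ],
)

```text
clock: 12.88
position: [0.5167, 0.0045, 0.0728]
ee_rot: [1.84, 2.545, 0.001]
force: [0.6, 0.2, 0.5]
width: 0.998
```

Run:
```python
from h import *
go(.5165,.0038,.0708,108.2)
```

```text
12.88 from [0.5167 0.0045 0.0728] trans [-0.6 -0.4  2. ] turn [0.001 0.    0.001] F [0.6 0.2 0.5] w 0.998 q7 1.26
```

jog_arm(
  commands=[
    {"translation": [0, 0, 1.5], "turn": [0, 0, 0]},
    {"translation": [0, 0, 1.5], "turn": [0, 0, 0]},
    {"translation": [0, 0, 1.5], "turn": [0, 0, 0]},
  ],
)

```text
clock: 13.13
position: [0.5164, 0.0043, 0.071]
ee_rot: [1.84, 2.546, 0.0]
force: [-0.2, -0.5, -0.5]
width: 1.001
```

jog_arm(
  commands=[
    {"translation": [0, 0, 0], "turn": [0, 0, 0]},
    {"translation": [0, 0, 0], "turn": [0, 0, 0]},
    {"translation": [0, 0, 0], "turn": [0, 0, 0]},
    {"translation": [0, 0, 0], "turn": [0, 0, 0]},
    {"translation": [0, 0, 0], "turn": [0, 0, 0]},
    {"translation": [0, 0, 0], "turn": [0, 0, 0]},
    {"translation": [0, 0, 0], "turn": [0, 0, 0]},
    {"translation": [0, 0, 0], "turn": [0, 0, 0]},
    {"translation": [0, 0, 0], "turn": [0, 0, 0]},
    {"translation": [0, 0, 0], "turn": [0, 0, 0]},
    {"translation": [0, 0, 0], "turn": [0, 0, 0]},
    {"translation": [0, 0, 0], "turn": [0, 0, 0]},
  ],
  claw=1,
  grip_force=25,
)

```text
clock: 14.13
position: [0.5163, 0.0044, 0.0708]
ee_rot: [1.84, 2.546, 0.0]
force: [0.6, -0.1, 1.4]
width: 0.18
```

jog_arm(
  commands=[
    {"translation": [0, 0, 0], "turn": [0, 0, 0]},
    {"translation": [0, 0, 0], "turn": [0, 0, 0]},
    {"translation": [0, 0, 0], "turn": [0, 0, 0]},
    {"translation": [0, 0, 0], "turn": [0, 0, 0]},
    {"translation": [0, 0, 0], "turn": [0, 0, 0]},
    {"translation": [0, 0, 0], "turn": [0, 0, 0]},
  ],
  grip_force=60,
)

```text
clock: 14.63
position: [0.5162, 0.0047, 0.0708]
ee_rot: [-1.84, -2.546, -0.0]
force: [-0.9, 2.6, 0.6]
width: 0.125
```

jog_arm(
  commands=[
    {"translation": [0, 0, 0.3], "turn": [0, 0, 0.05]},
    {"translation": [0, 0, 0.6], "turn": [0, 0, 0.1]},
    {"translation": [0, 0, 1.0], "turn": [0, 0, 0.15]},
    {"translation": [0, 0, 1.4], "turn": [0, 0, 0.2]},
    {"translation": [0, 0, 1.7], "turn": [0, 0, 0.25]},
    {"translation": [0, 0, 2.0], "turn": [0, 0, 0.3]},
  ],
)

```text
clock: 15.13
position: [0.5162, 0.0048, 0.0687]
ee_rot: [-2.202, -2.24, -0.001]
force: [-1.3, 2.2, 1.1]
width: 0.128
```

```bash
cat > p.py <<'E'
from h import *
o=arm.observe(); x=R.from_rotvec(o["ee_rot"]).apply([1,0,0]); az=np.degrees(np.arctan2(x[1],x[0]))
print(round(o["clock"],2),o["position"].round(4),"peg",round(np.radians(108.2-az),3),"F",o["force"].round(1),"M",o["ft_torque"].round(2),"w",round(o["width"],3))
E
python3 p.py
```

```text
15.13 [0.5162 0.0048 0.0687] peg 0.301 F [-1.3  2.2  1.1] M [0.69 0.09 0.04] w 0.128
```

jog_arm(
  commands=[
    {"translation": [0, 0, 0.4], "turn": [0, 0, 0.02]},
    {"translation": [0, 0, 0.8], "turn": [0, 0, 0.035]},
    {"translation": [0, 0, 1.0], "turn": [0, 0, 0.05]},
  ],
)

```text
clock: 15.38
position: [0.5162, 0.0048, 0.0677]
ee_rot: [-2.255, -2.187, -0.0]
force: [-1.0, 4.1, 1.7]
width: 0.128
```

jog_arm(
  commands=[
    {"translation": [0, 0, 0.3], "turn": [0, 0, 0.02]},
    {"translation": [0, 0, 0.6], "turn": [0, 0, 0.035]},
    {"translation": [0, 0, 0.7], "turn": [0, 0, 0.05]},
  ],
)

```text
clock: 15.63
position: [0.5162, 0.0048, 0.0671]
ee_rot: [-2.31, -2.129, -0.001]
force: [-2.1, 4.6, 2.2]
width: 0.125
```

jog_arm(
  commands=[
    {"translation": [0, 0, 0.3], "turn": [0, 0, 0.02]},
    {"translation": [0, 0, 0.6], "turn": [0, 0, 0.035]},
    {"translation": [0, 0, 0.7], "turn": [0, 0, 0.05]},
  ],
)

```text
clock: 15.88
position: [0.5162, 0.0048, 0.0664]
ee_rot: [-2.363, -2.07, -0.001]
force: [-1.6, 4.7, 4.2]
width: 0.127
```

jog_arm(
  commands=[
    {"translation": [0, 0, 0.2], "turn": [0, 0, 0.02]},
    {"translation": [0, 0, 0.4], "turn": [0, 0, 0.035]},
    {"translation": [0, 0, 0.5], "turn": [0, 0, 0.05]},
  ],
)

```text
clock: 16.13
position: [0.5162, 0.0049, 0.0661]
ee_rot: [-2.414, -2.011, -0.001]
force: [-2.0, 4.9, 4.4]
width: 0.129
```

jog_arm(
  commands=[
    {"translation": [0, 0, 0.3], "turn": [0, 0, 0.02]},
    {"translation": [0, 0, 0.6], "turn": [0, 0, 0.04]},
    {"translation": [0, 0, 0.8], "turn": [0, 0, 0.06]},
  ],
)

```text
clock: 16.38
position: [0.5162, 0.0048, 0.0654]
ee_rot: [-2.473, -1.937, -0.001]
force: [-3.4, 5.3, 8.0]
width: 0.127
```

jog_arm(
  commands=[
    {"translation": [0, 0, 0.3], "turn": [0, 0, 0.02]},
    {"translation": [0, 0, 0.6], "turn": [0, 0, 0.04]},
    {"translation": [0, 0, 0.8], "turn": [0, 0, 0.06]},
  ],
)

```text
clock: 16.63
position: [0.5163, 0.0049, 0.0648]
ee_rot: [2.53, 1.862, 0.001]
force: [-4.4, 5.1, 11.1]
width: 0.125
```

jog_arm(
  commands=[
    {"translation": [0, 0, 0.3], "turn": [0, 0, 0.02]},
    {"translation": [0, 0, 0.6], "turn": [0, 0, 0.04]},
    {"translation": [0, 0, 0.7], "turn": [0, 0, 0.06]},
  ],
)

```text
clock: 16.88
position: [0.5162, 0.0049, 0.0643]
ee_rot: [2.585, 1.786, 0.001]
force: [-4.1, 4.9, 14.1]
width: 0.123
```

```bash
python3 p.py
```

```text
16.88 [0.5162 0.0049 0.0643] peg 0.679 F [-4.1  4.9 14.1] M [1.09 0.96 0.1 ] w 0.123
```

jog_arm(
  commands=[
    {"translation": [0, 0, 0.1], "turn": [0, 0, 0.03]},
    {"translation": [0, 0, 0.2], "turn": [0, 0, 0.06]},
    {"translation": [0, 0, 0.3], "turn": [0, 0, 0.09]},
  ],
)

```text
clock: 17.13
position: [0.5163, 0.005, 0.064]
ee_rot: [2.663, 1.667, 0.001]
force: [-4.6, 4.9, 11.7]
width: 0.128
```

```bash
python3 p.py
```

```text
17.13 [0.5163 0.005  0.064 ] peg 0.77 F [-4.6  4.9 11.7] M [1.09 0.8  0.11] w 0.128
```

jog_arm(
  commands=[
    {"translation": [0, 0, 0.3], "turn": [0, 0, 0.02]},
    {"translation": [0, 0, 0.6], "turn": [0, 0, 0.04]},
    {"translation": [0, 0, 0.8], "turn": [0, 0, 0.06]},
  ],
)

```text
clock: 17.38
position: [0.5163, 0.005, 0.0635]
ee_rot: [2.711, 1.587, 0.001]
force: [-7.7, 4.5, 17.1]
width: 0.13
```

jog_arm(
  commands=[
    {"translation": [0, 0, 0.2], "turn": [0, 0, 0.02]},
    {"translation": [0, 0, 0.4], "turn": [0, 0, 0.04]},
    {"translation": [0, 0, 0.5], "turn": [0, 0, 0.06]},
  ],
)

```text
clock: 17.63
position: [0.5163, 0.005, 0.0631]
ee_rot: [2.757, 1.505, 0.001]
force: [-7.7, 3.2, 19.0]
width: 0.13
```

```bash
python3 p.py
```

```text
17.63 [0.5163 0.005  0.0631] peg 0.889 F [-7.7  3.2 19. ] M [0.97 1.27 0.13] w 0.13
```

jog_arm(
  commands=[
    {"translation": [0, 0, -0.1], "turn": [0, 0, 0.03]},
    {"translation": [0, 0, -0.1], "turn": [0, 0, 0.06]},
    {"translation": [0, 0, -0.1], "turn": [0, 0, 0.08]},
  ],
)

```text
clock: 17.88
position: [0.5163, 0.005, 0.063]
ee_rot: [2.816, 1.393, 0.001]
force: [-5.8, 4.9, 14.4]
width: 0.126
```

jog_arm(
  commands=[
    {"translation": [0, 0, 0.1], "turn": [0, 0, 0.02]},
    {"translation": [0, 0, 0.25], "turn": [0, 0, 0.04]},
    {"translation": [0, 0, 0.4], "turn": [0, 0, 0.07]},
  ],
)

```text
clock: 18.13
position: [0.5164, 0.0051, 0.0628]
ee_rot: [2.862, 1.295, 0.001]
force: [-6.0, 4.5, 17.0]
width: 0.127
```

jog_arm(
  commands=[
    {"translation": [0, 0, 0.1], "turn": [0, 0, 0.02]},
    {"translation": [0, 0, 0.2], "turn": [0, 0, 0.04]},
    {"translation": [0, 0, 0.35], "turn": [0, 0, 0.07]},
  ],
)

```text
clock: 18.38
position: [0.5164, 0.005, 0.0625]
ee_rot: [2.905, 1.194, 0.001]
force: [-6.9, 4.8, 19.9]
width: 0.126
```

```bash
python3 p.py
```

```text
18.38 [0.5164 0.005  0.0625] peg 1.109 F [-6.9  4.8 19.9] M [1.04 1.39 0.26] w 0.126
```

jog_arm(
  commands=[
    {"translation": [0, 0, -0.3], "turn": [0, 0, 0.02]},
    {"translation": [0, 0, -0.3], "turn": [0, 0, 0.04]},
    {"translation": [0, 0, -0.3], "turn": [0, 0, 0.06]},
  ],
)

```text
clock: 18.63
position: [0.5164, 0.0051, 0.0626]
ee_rot: [2.94, 1.106, 0.001]
force: [-4.4, 5.4, 15.9]
width: 0.131
```

jog_arm(
  commands=[
    {"translation": [0, 0, 0.05], "turn": [0, 0, 0.02]},
    {"translation": [0, 0, 0.1], "turn": [0, 0, 0.04]},
    {"translation": [0, 0, 0.15], "turn": [0, 0, 0.06]},
  ],
)

```text
clock: 18.88
position: [0.5164, 0.0051, 0.0625]
ee_rot: [2.972, 1.018, 0.001]
force: [-4.9, 4.3, 15.5]
width: 0.13
```

jog_arm(
  commands=[
    {"translation": [0, 0, 0.05], "turn": [0, 0, 0.02]},
    {"translation": [0, 0, 0.1], "turn": [0, 0, 0.04]},
    {"translation": [0, 0, 0.15], "turn": [0, 0, 0.06]},
  ],
)

```text
clock: 19.13
position: [0.5164, 0.0051, 0.0624]
ee_rot: [3.001, 0.928, 0.001]
force: [-5.3, 4.9, 16.7]
width: 0.125
```

```bash
python3 p.py
```

```text
19.13 [0.5164 0.0051 0.0624] peg 1.289 F [-5.3  4.9 16.7] M [1.07 1.07 0.34] w 0.125
```

jog_arm(
  commands=[
    {"translation": [0, 0, 0], "turn": [0, 0, 0]},
    {"translation": [0, 0, 0], "turn": [0, 0, 0]},
    {"translation": [0, 0, -0.5], "turn": [0, 0, 0]},
    {"translation": [0, 0, -1], "turn": [0, 0, 0]},
    {"translation": [0, 0, -1.2], "turn": [0, 0, 0]},
    {"translation": [0, 0, -1.2], "turn": [0, 0, 0]},
  ],
)

```text
clock: 19.63
position: [0.5164, 0.005, 0.0628]
ee_rot: [-3.001, -0.929, -0.001]
force: [-0.8, 5.8, 4.4]
width: 0.123
```

```bash
python3 p.py
```

```text
19.63 [0.5164 0.005  0.0628] peg 1.288 F [-0.8  5.8  4.4] M [1.18 0.16 0.25] w 0.123
```

Release and withdraw.

jog_arm(
  commands=[
    {"translation": [0, 0, 0], "turn": [0, 0, 0]},
    {"translation": [0, 0, 0], "turn": [0, 0, 0]},
    {"translation": [0, 0, 0], "turn": [0, 0, 0]},
    {"translation": [0, 0, 0], "turn": [0, 0, 0]},
    {"translation": [0, 0, 0], "turn": [0, 0, 0]},
    {"translation": [0, 0, 0], "turn": [0, 0, 0]},
    {"translation": [0, 0, 0], "turn": [0, 0, 0]},
  ],
  claw=-0.3,
)

```text
clock: 20.22
position: [0.5162, 0.0042, 0.0623]
ee_rot: [3.001, 0.928, -0.0]
force: [0.1, 0.5, -0.7]
width: 0.585
```

Run:
```python
from h import *
go(.38,.0,.15,36)
b=arm.get_image("side");cv2.imwrite("pics/s6.png",b)
```

```text
20.22 from [0.5162 0.0042 0.0623] trans [-114.8  -73.4  -87.7] turn [ 0.     0.    -0.029] F [ 0.1  0.5 -0.7] w 0.585 q7 0.19
```

jog_arm(
  commands=[
    {"translation": [0, 0, -20], "turn": [0, 0, 0]},
    {"translation": [0, 0, -50], "turn": [0, 0, 0]},
    {"translation": [0, 0, -88], "turn": [0, 0, 0]},
    {"translation": [-30, -20, -88], "turn": [0, 0, 0]},
    {"translation": [-60, -40, -88], "turn": [0, 0, 0]},
    {"translation": [-90, -60, -88], "turn": [0, 0, 0]},
    {"translation": [-115, -73, -88], "turn": [0, 0, 0]},
    {"translation": [-115, -73, -88], "turn": [0, 0, 0]},
    {"translation": [-115, -73, -88], "turn": [0, 0, 0]},
    {"translation": [-115, -73, -88], "turn": [0, 0, 0]},
  ],
)

```text
clock: 21.1
position: [0.3812, -0.0003, 0.1509]
ee_rot: [3.001, 0.928, 0.003]
force: [0.2, 0.1, 0.7]
width: 0.651
```

Run:
```python
from h import *
go(.38,.0,.15,36)
a=arm.get_image("top");b=arm.get_image("side")
u=cv2.resize(a[255:325,230:330],None,fx=8,fy=8,interpolation=cv2.INTER_CUBIC)
cv2.imwrite("pics/c7.png",u)
```

```text
21.1 from [ 3.812e-01 -3.000e-04  1.509e-01] trans [-0.8 -0.9  0.8] turn [ 0.001 -0.001 -0.029] F [0.2 0.1 0.7] w 0.651 q7 0.32
```

View pics/c7.png

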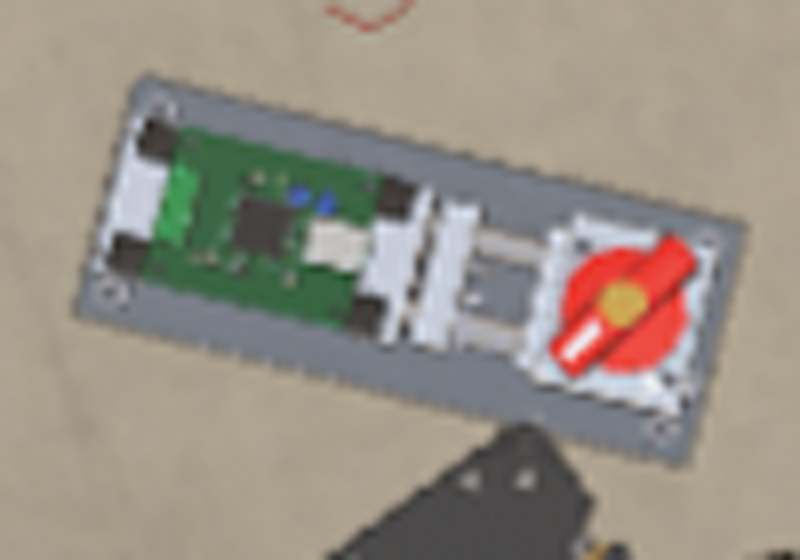

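Run:
```python
from h import *
f=lambda L:(np.array(L,float)+.5)/8-.5+[230,255]
p=toworld("top",f([[680,256],[570,358]]),.08)[:,:2];d=p[1]-p[0];az=np.degrees(np.arctan2(d[1],d[0]));print("az",az,"peg",np.radians((198.0-az)%360))
m=[]
for k in range(12): im=arm.get_image("top")[255:325,230:330].astype(float); m.append(im)
old=cv2.imread("pics/c7.png"); cur=cv2.resize(m[-1].astype(np.uint8),None,fx=8,fy=8,interpolation=cv2.INTER_CUBIC)
print("diff",np.abs(cur.astype(float)-old)[180:420,520:720].mean(),np.abs(m[-1]-m[-2]).mean())
b=toworld("top",f([[178,127],[400,185],[350,330],[143,272]]),.034)[:,:2].mean(0)-[.5425,.0987];print(b)
```

```text
az 131.5452281883454 peg 1.15985457177489
diff 0.5507430555555556 0.5450952380952381
[0.00079593 0.00291542]
```

Run:
```python
from h import *
a=cv2.imread("pics/hold.png");b=cv2.resize(arm.get_image("top")[255:325,230:330],None,fx=8,fy=8,interpolation=cv2.INTER_CUBIC)
t=a[205:365,470:528]; r=cv2.matchTemplate(b[150:420,380:560],t,cv2.TM_CCOEFF_NORMED);_,v,_,l=cv2.minMaxLoc(r)
s=np.array(l)+[380,150]-[470,205]; f=lambda L:(np.array(L,float)+.5)/8-.5+[230,255]
w=toworld("top",f([[499,285],[499+s[0],285+s[1]]]),.03); print(v,s,np.linalg.norm(w[1]-w[0])*100)
def peg(im):
    m=(im[:,:,2]>150)&(im[:,:,1]<90); return m
print(arm.observe()["clock"])
```

```text
0.8848321437835693 [-40 -11] 1.1335361131650308
21.85
```

Run:
```python
from h import *
Y=np.array([np.cos(np.radians(74.5)),np.sin(np.radians(74.5)),0]);X=np.array([Y[1],-Y[0],0]);H=np.array([.5327,.0635,0])
ys=np.arange(-.05,.03,.00025); xs=np.arange(-.011,.0111,.001)
pix=topix("top",np.array([H+x*X+y*Y+[0,0,.03] for y in ys for x in xs])).astype(np.float32)
def prof(im): return cv2.remap(im.astype(np.float32),pix[:,0].reshape(len(ys),-1),pix[:,1].reshape(len(ys),-1),cv2.INTER_CUBIC).mean((1,2))
A=prof(cv2.imread("pics/top0.png")); B=prof(np.mean([arm.get_image("top").astype(float) for _ in range(6)],0))
for lo,hi in((-.033,-.012),(-.030,-.016),(-.026,-.006)):
    i=np.where((ys>=lo)&(ys<hi))[0]; a=A[i]; best=[]
    for s in range(20,70):
        b=B[i+s]; best.append(np.corrcoef(a,b)[0,1])
    k=int(np.argmax(best)); print(lo,hi,(k+20)*.025,round(best[k],3))
print(A[::4].astype(int));print(B[::4].astype(int))
```

```text
-0.033 -0.012 1.125 0.932
-0.03 -0.016 1.175 0.995
-0.026 -0.006 1.05 0.761
[112 114 115 116 120 125 134 153 172 185 193 200 206 202 183 158 137 127
 127 133 133 127 132 155 180 195 200 202 200 203 206 199 177 151 132 122
 118 114 110 121 151 182 198 200 196 188 186 186 185 184 188 192 182 155
 119  86  64  58  61  64  64  63  62  60  60  70  90 112 127 133 135 133
 131 129 128 127 128 129 132 133]
[141 131 121 114 111 114 128 153 177 192 199 207 213 208 189 163 142 131
 128 130 132 132 133 134 134 133 132 132 133 136 140 142 138 133 140 163
 188 201 207 208 207 210 214 205 182 149 116 105 129 170 199 209 208 202
 194 192 192 191 192 193 185 166 148 136 131 131 134 137 137 136 135 135
 134 135 137 141 144 140 125 108]
```

```bash
python3 -c "
from cell import arm
print(arm.sign_off(),arm.observe()['clock'])"
```

```text
the job is handed in; nothing more can be done
the job is handed in; nothing more can be done
```

The board is on the ledges and clamped, and the peg is holding the jaw by itself. I handed the job in at about 22 s on the robot's clock, and no verdict was reported.

- **Board:** I gripped it by its long edges and set it down between the open jaws. After release the top camera put it about 2.6 mm to -y of the nest point, with no sideways offset. After clamping it had shifted about 3 mm to +y, as expected. The picture shows it seated between all four prongs.
- **Peg:** I turned it clockwise while following it down. From about 0.75 rad to the end, the readings at the end of each move were 12 to 19.9 N (limit 20 N). The 19.9 N was a single reading at 1.11 rad, and I eased off at once. Forces between those readings were not seen.
- **Final angle:** The checks disagree somewhat. The tool's rotation showed 1.29 rad before release. The pictures afterwards gave 1.13 to 1.18 rad, from the pointer line, the wing and the jaw travel of about 11.8 mm. All are within the allowed 1.08 to 1.42 rad, but the lower camera values leave only 0.05 to 0.10 rad of margin. The peg probably slipped slightly in the grip or sprang back on release.
- **At rest:** The peg did not move between pictures 0.6 s apart. The arm was clear of everything, and I did not go near the bystanders. I made no final position check on them. The clamping force was not measured. By the given spring figures it should be 13 to 15 N.

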